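Refit the battery of a work lamp and close its housing

ROBOT

A 7-joint arm with a two-finger parallel gripper is mounted at the origin on the work surface. World frame = base frame: x ahead of the robot, y to its left, z up, the work surface at z = 0. Lengths are in m, angles in rad, forces in N, time in s.
With the tool pointing down it reaches from about 0.425 to 0.925 m from the base axis. Payload 6.8 kg.
Tool frame: the origin (TCP) lies midway between the tips of the shut fingers; the grasp point (between the pads) lies 19 mm behind it; z points along the fingers, x is the direction in which the jaws open and shut, and the axes are right-handed (so a half turn about z gives the same grasp; the last joint's range is limited). The gripper opens to 85 mm and grips with 20 to 120 N. Pads are 22 mm wide; open, the fingers measure 114 mm over their backs; the gripper's body (76 mm by 85 mm) begins 54 mm behind the grasp point. The pads swing forward as they close: fully open they stand 13 mm farther back than shut.
Start: joints at [-1.428, 0.477, 0.022, 1.555, -0.011, 1.109, -0.083], TCP at [0.168, 0.654, 0.231] pointing down, gripper open.
Joint ranges: [-2.96, 2.96], [-0.34, 2.1], [-1.41, 1.46], [0.24, 2.44], [-1.37, 4.51], [0.17, 1.92], [-2.96, 2.96]. Speed limits (rad/s): [2.39, 2.39, 3.14, 3.14, 3.14, 3.14, 3.14].

INTERFACE

Orientations are given as a unit quaternion [x, y, z, w].
In Python, from workcell import status, optics, env gives the robot as it stands.
- The arm moves only by the tool jog_arm, never from a script. Its argument "moves" is a list that holds one entry, the list of rows, each a list of 6 numbers: the shift along the tool's x, y, z in m, then the turn, a rotation vector about the tool's x, y, z in rad. A call has 1 to 10 rows; each row is the pose to reach, as a shift and turn from the pose commanded when the call began, along the tool's axes at that moment; what a row does not reach only later rows make up. A row lasts 1/8 s, in which the tool goes at most 62.5 mm and 10.7 degrees, less where a joint would pass 70% of its speed; a pose out of reach is approached as far as the arm can. A call with a gripper value outside its range is refused whole. "gripper" is the opening in per cent of the stroke, from 0 (shut) to 100 (fully open), set as the call begins (left out, the last holds). The fingers move at their own pace and stop on an object; the grip force is fixed at half the most. Time passes only in rows, so rows that repeat a pose let the fingers close. It gives the time, the measured TCP pose, the force and the opening at its end, in the units of the state.
- status.state(): the state, without advancing time (a new reading comes with each control period).
- optics.camera(name): name is "scene" or "top" or "wrist"; returns the picture (400x640x3 uint8, blue, green, red); there is no depth.
- optics.camera_params(name): a dict with "fx", "fy", "cx", "cy" (pixels), "R" (3x3) and "t" (3): a world point X has camera coordinates R X + t. Camera axes: x right, y down, z forward; pixel columns grow to the right and rows downward; lengths in m; the calibration is good to about 2 mm. A picture is of the moment at which its call begins: read the wrist's pose just before it. camera_params takes no time and is no camera call; for the wrist camera it gives the pose at the moment of the call.
- env.hand_in(): hands the job in, once; it reports no verdict.
The state is a dict: "time_s": time; "joints": joint angles; "joint_velocities": joint speeds; "joint_torque": joint torques, N m; "tool_pos": TCP position; "ee_rot": TCP orientation; "force": force on the tool from outside, world axes, zero at the start; "moment": the same for the moment, N m; "finger_gap": opening from 0.0 (shut) to 1.0 (fully open).
Only numpy, scipy, OpenCV 4.12 (cv2) and the standard library are available. Lean on these libraries where they do the work, as an engineer would, in place of code of your own. Each camera call takes 0.05 s, during which the arm holds its last target.

TASK

The magnetic work lamp lies open on its back on the bench: put the blue battery pack back in its cradle, one end pushed against the sprung contact and in under its orange hook, then the other end lowered until the pack lies flat, and let go of it. Then swing the lamp's head over and close it fully home, so that the two halves meet edge to edge. Leave the other things on the bench where they are.

Things in the scene. Friction and masses are not known exactly. Their poses are not given: they have to be found in the camera images.
- lamp: Back half of the grey work lamp, an open tray 190 x 130 mm with walls 5 mm thick, its rim 34 mm above the bench; held fast to the bench by magnets. Origin: centre of its underside, on the bench. x: along its length, from the sprung contact (-x end) towards the fixed terminal block (+x end); y: towards the hinge; z up.
- lamp_seat (a point): Point on the cradle's floor in the tray, 8 mm above the bench and in the lamp's middle, where the middle of the pack's underside belongs; axes as lamp. White guides stand 28 mm either side of the middle line at both ends (x -47 to -30 mm, 23 mm high; x +32 to +50, 30 mm high, tops flared outward); between them the tray is clear to 60 mm either side.
- sprung_contact (a point): Sprung contact at the cradle's -x end: middle of its white face, at floor height, 47 mm from lamp_seat when free. Pushed, it gives way towards -x by up to 18 mm (4 N, rising to 8 N), its guides with it; a loaded pack holds it back 3 mm. Its flat orange hook, 50 mm wide, reaches 16 mm towards +x from the face, underside 46 mm and top 50 mm above the floor.
- terminal_block (a point): Fixed white terminal block at the cradle's +x end: middle of its face, at floor height, 50 mm from lamp_seat. It is 40 mm high above the floor, 8 mm thick and 50 mm wide; the contact presses the loaded pack against it. To pass under the hook and over this block the pack must slide in along its own length with its -x end 22 to 30 degrees down, pushing the contact back 10 to 15 mm, and is then levelled.
- battery_mid (a point): Centre of the battery pack: blue with black ends, 100 mm (x) x 50 mm (y) x 34 mm high (z), about 0.26 kg, at first lying flat on the bench. The two ends are alike and either may go to the sprung contact.
- lamp_head (a joint): Hinge of the lamp's head (the other shell half), in rad: 0 = closed, rims meeting; about 1.9 = standing open, leaning outward. The hinge is stiff: the head stays where it is left; 1 to 5 N at the handle moves it.
- lamp_hinge (a point): Point on the hinge axis, middle of the lamp, 34 mm above the bench and 65 mm from the lamp's middle line. Its axes are those of lamp; the hinge runs along x. The head is a hollow shell 190 x 130 x 30 mm.
- lamp_handle (a point): Middle of the bar of the head's red carry handle (black grip): round bar 16 mm thick along the lamp's x, 86 mm clear between its arms, 34 mm gap to the head's free edge. It lies 172 mm from the hinge axis along the head and 15 mm from the rim plane towards the lens. Closed, it is on the lamp's -y side, 49 mm above the bench. Its axes turn with the head and equal lamp's when closed.
- spray_can: Bystander: aluminium spray can with a yellow band and red cap, diameter 58 mm, 170 mm high, standing. Origin: centre of its underside.
- tape_roll: Bystander: black roll of tape, ring 100 mm across and 45 mm high, lying flat. Origin: centre of its underside.
- parts_bowl: Bystander: steel bowl, 124 mm across, 45 mm high. Origin: centre of its underside.
- wrench: Bystander: steel spanner, 170 mm long, lying flat. Origin: on its underside.
- screwdriver: Bystander: yellow-handled screwdriver, 200 mm long, lying flat. Origin: on its underside.
- spirit_level: Bystander: short spirit level, 200 x 22 x 42 mm, standing on its edge. Origin: centre of its underside.
- try_square: Bystander: steel try square lying flat: stock 110 mm, blade 190 mm. Origin: middle of its stock, on its underside.

How it is judged:
On the way, in this order (a step that is already met when the one before it is completed fails the run):
1. the battery pack lies flat in its cradle between the sprung contact and the terminal block, let go (x of battery_mid in the frame of lamp_seat between -0.003 and 0.003 m and y of battery_mid in the frame of lamp_seat between -0.005 and 0.005 m and z of battery_mid in the frame of lamp_seat between 0.013 and 0.0195 m and angle between the x axis of battery_mid and the x axis of lamp_seat, either way round below 0.08 rad and angle between the z axis of battery_mid and the z axis of lamp_seat, either way round below 0.06 rad and contact force between the fingers and battery below 0.2 N), for 0.3 s.
2. the head is closed on the back half, rims meeting (value of joint lamp_head below 0.03 rad), for 0.3 s.
At the end, for the whole second after the job is handed in: The pack lies flat on the cradle's floor (centre within 3 mm of its place along the lamp, 5 mm across, 2.5 mm in height, turned less than 0.08 rad and tilted less than 0.06 rad) and at rest, and the head's hinge is within 0.03 rad of closed (rims within 4 mm at the free edge) (x of battery_mid in the frame of lamp_seat between -0.003 and 0.003 m and y of battery_mid in the frame of lamp_seat between -0.005 and 0.005 m and z of battery_mid in the frame of lamp_seat between 0.013 and 0.0195 m and angle between the x axis of battery_mid and the x axis of lamp_seat, either way round below 0.08 rad and angle between the z axis of battery_mid and the z axis of lamp_seat, either way round below 0.06 rad and value of joint lamp_head below 0.03 rad and linear speed of battery below 0.02 m/s); the robot touches nothing.
It fails at once if one of the other things on the bench is moved by more than 40 mm (distance of any of spray_can, tape_roll, parts_bowl, wrench, screwdriver, spirit_level, try_square from where it was at the start of the episode above 0.04 m).
It also fails if it takes over 67 s, if anything falls off the work surface, if the arm or the gripper's body presses on something with over 40 N, if the wrist force passes 120 N, or if a joint passes its speed limit or range.

## Working session

There is one attempt and no reset: what is moved stays moved. The work goes in short steps, Python scripts to look and compute and a tool call to move; the robot and the scene stay as the last step left them, time stands still between calls to the robot, and variables do not carry over. Pictures are saved under pics/ and viewed, and the job is handed in when it is done.

Besides the shell and the picture viewer there is one more tool, called after "Call:" as name([rows], argument=value, ...), one row to a line, values as JSON. jog_arm: Moves the arm, as the interface text tells. Its arguments: {"type":"object","properties":{"moves":{"type":"array"},"gripper":{"type":"number"}},"required":["moves"]}

```bash
ls; mkdir -p pics
python3 - <<'E'
from workcell import status, optics, env
import cv2
print(status.state())
for n in("scene","top","wrist"):
    cv2.imwrite(f"pics/{n}0.png",optics.camera(n))
    print(n,optics.camera_params(n))
E
```

```text
pics
{'time_s': 0.0, 'joints': array([-1.42808803,  0.47780373,  0.02236148,  1.55649647, -0.01150635,
        1.10928985, -0.08309953]), 'joint_velocities': array([ 0.00124832, -0.00062503,  0.0010596 ,  0.0005799 , -0.00060863,
       -0.00252675, -0.00098845]), 'joint_torque': array([-5.25512041e-04, -5.96463311e+01,  1.60773519e+00, -2.81187218e+01,
        1.24431317e-02,  9.46426706e-03, -3.08325632e-06]), 'tool_pos': array([0.16740186, 0.65327928, 0.2303047 ]), 'ee_rot': array([ 7.89995723e-01,  6.13111641e-01, -6.91879209e-04,  6.28111929e-04]), 'force': array([-0.33535222, -0.05395576, -0.89347209]), 'moment': array([ 0.01992504, -0.01360621,  0.02998096]), 'finger_gap': 1.0025265797472214}
scene {'fx': 475.85854110566623, 'fy': 475.85854110566623, 'cx': 316.17223692599373, 'cy': 201.34273342536045, 'R': array([[ 0.71742832,  0.69628827, -0.02189195],
       [ 0.34074128, -0.37814947, -0.86075453],
       [-0.60761171,  0.61007018, -0.50854929]]), 't': array([-0.36045267, -0.12790875,  1.84519657])}
top {'fx': 401.01134699548305, 'fy': 401.01134699548305, 'cx': 323.84587841356307, 'cy': 190.2589666030032, 'R': array([[-0.00410856, -0.99995393,  0.00867501],
       [-0.99687527,  0.00341126, -0.07891807],
       [ 0.07888484, -0.00897214, -0.99684336]]), 't': array([-0.03616928,  0.51624172,  1.17650141])}
wrist {'fx': 288.03068634912535, 'fy': 288.03068634912535, 'cx': 315.5079147012735, 'cy': 195.17501817853716, 'R': array([[ 0.24888206,  0.96853072, -0.00244012],
       [ 0.91779211, -0.23503756,  0.32002342],
       [ 0.309379  , -0.08188761, -0.94740649]]), 't': array([-0.67305359, -0.04141844,  0.3818618 ])}
```

View pics/scene0.png

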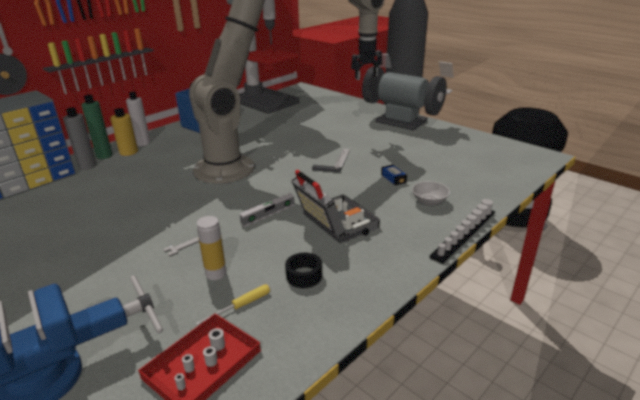

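View pics/top0.png

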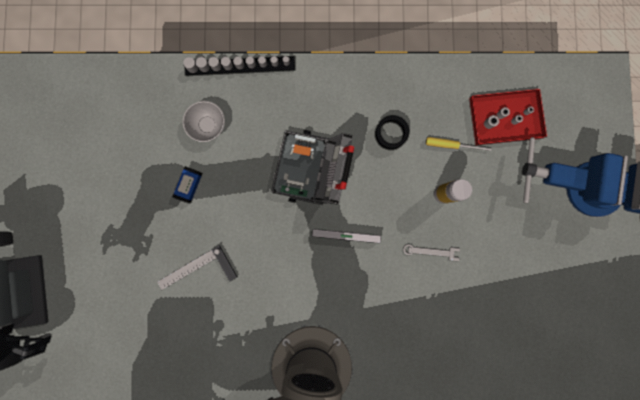

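View pics/wrist0.png

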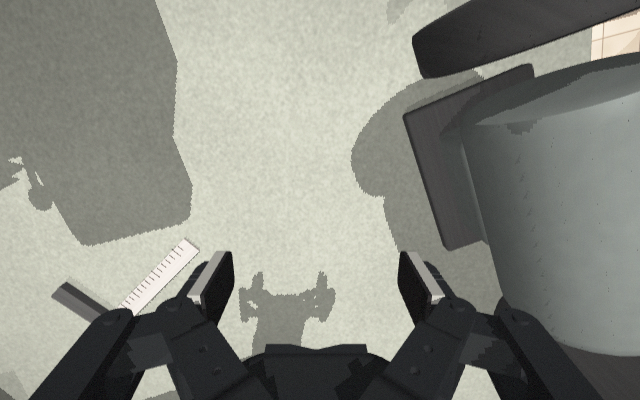

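```bash
cat > h.py <<'E'
import numpy as np, cv2
from workcell import status, optics, env
from scipy.spatial.transform import Rotation as Rn
def ray(P,u,v,z):
    d=P["R"].T@np.array([(u-P["cx"])/P["fx"],(v-P["cy"])/P["fy"],1]); c=-P["R"].T@P["t"]
    return c+d*(z-c[2])/d[2]
def proj(P,X):
    c=P["R"]@np.array(X)+P["t"]; return np.array([P["fx"]*c[0]/c[2]+P["cx"],P["fy"]*c[1]/c[2]+P["cy"]])
E
python3 - <<'E'
from h import *
t=cv2.imread("pics/top0.png"); s=cv2.imread("pics/scene0.png")
cv2.imwrite("pics/topz.png",cv2.resize(t[110:220,160:370],None,fx=3.8,fy=3.8,interpolation=cv2.INTER_CUBIC))
cv2.imwrite("pics/scz.png",cv2.resize(s[150:250,280:420],None,fx=5.7,fy=5.7,interpolation=cv2.INTER_CUBIC))
P=optics.camera_params("top")
hsv=cv2.cvtColor(t,cv2.COLOR_BGR2HSV)
m=cv2.inRange(hsv,(100,120,30),(130,255,255)); m[:, :160]=0; m[:,260:]=0
ys,xs=np.nonzero(m[140:220]);ys=ys+140
r=cv2.minAreaRect(np.c_[xs,ys].astype(np.float32));print(r,len(xs))
print(ray(P,*r[0],.034)); print([ray(P,*p,.034) for p in cv2.boxPoints(r)])
E
```

```text
((186.86392211914062, 184.52664184570312), (18.615386962890625, 28.000003814697266), 22.61986541748047) 296
[0.53335972 0.36550818 0.034     ]
[array([0.5059087 , 0.40584653, 0.034     ]), array([0.5823768 , 0.37607423, 0.034     ]), array([0.56092874, 0.32499653, 0.034     ]), array([0.48465369, 0.3550092 , 0.034     ])]
```

View pics/topz.png

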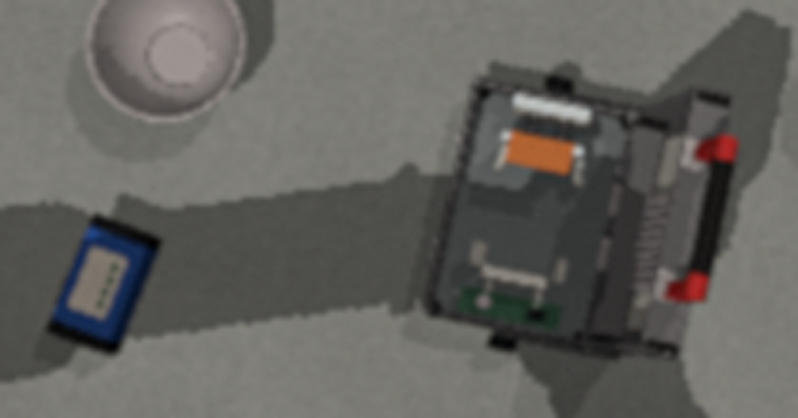

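View pics/scz.png

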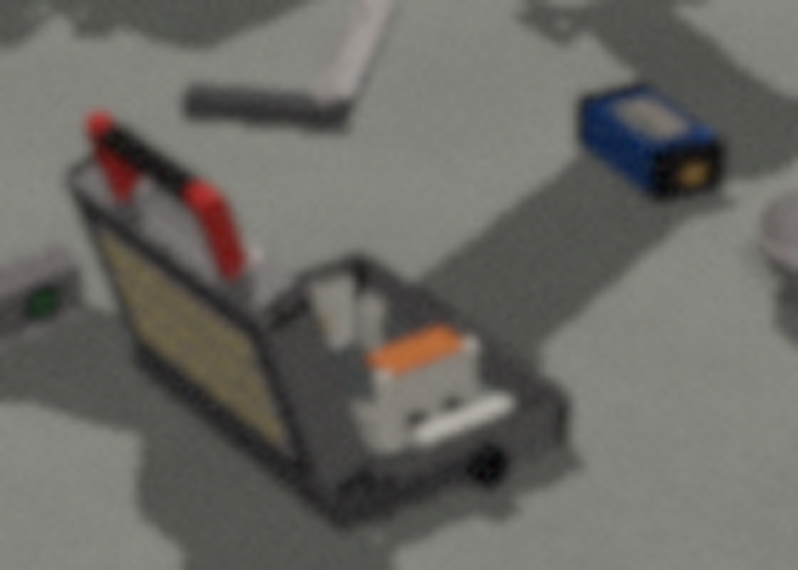

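Run:
```python
from h import *
s=status.state();P=optics.camera_params("wrist")
R=Rn.from_quat(s["ee_rot"]).as_matrix()
c=-P["R"].T@P["t"]
print("cam in tool",R.T@(c-s["tool_pos"])); print((P["R"]@R).T); print(R)
T=optics.camera_params("top")
for u,v,z in [(302.4,150.3,.058),(160+483/3.8,110+80/3.8,.034),(160+430/3.8,110+308/3.8,.034),(160+720/3.8,110+148/3.8,.192),(160+686/3.8,110+288/3.8,.192)]: print(ray(T,u,v,z))
```

```text
cam in tool [-0.00073771 -0.08247003 -0.14284812]
[[ 9.99999182e-01 -3.50782260e-04 -1.22991619e-03]
 [ 7.25822361e-04  9.47444181e-01  3.19920299e-01]
 [ 1.05305458e-03 -3.19920930e-01  9.47443661e-01]]
[[ 2.48179403e-01  9.68714058e-01 -2.39648378e-04]
 [ 9.68713095e-01 -2.48179496e-01 -1.37055164e-03]
 [-1.38714846e-03  1.07992167e-04 -9.99999032e-01]]
[0.6301193  0.02421944 0.058     ]
[0.69263539 0.07091656 0.034     ]
[0.51320272 0.11143925 0.034     ]
[ 0.60917136 -0.1030976   0.192     ]
[ 0.51386388 -0.07931077  0.192     ]
```

Call:
jog_arm([
  [[-0.203, 0.388, 0.03, 0, 0, 0.11], [-0.203, 0.388, 0.03, 0, 0, 0.11], [-0.203, 0.388, 0.03, 0, 0, 0.11], [-0.203, 0.388, 0.03, 0, 0, 0.11], [-0.203, 0.388, 0.03, 0, 0, 0.11], [-0.203, 0.388, 0.03, 0, 0, 0.11], [-0.203, 0.388, 0.03, 0, 0, 0.11], [-0.203, 0.388, 0.03, 0, 0, 0.11], [-0.203, 0.388, 0.03, 0, 0, 0.11]],
], gripper=85)

```text
time_s: 1.27
tool_pos: [0.4927, 0.361, 0.201]
ee_rot: [0.823, 0.569, -0.0, -0.0]
force: [-0.5, 0.3, -0.2]
finger_gap: 0.851
```

Run:
```python
from h import *
s=status.state();P=optics.camera_params("wrist");print(s["time_s"],s["tool_pos"],s["joints"],s["force"])
t=optics.camera("wrist");cv2.imwrite("pics/w1.png",t)
hsv=cv2.cvtColor(t,cv2.COLOR_BGR2HSV)
m=cv2.inRange(hsv,(100,110,30),(130,255,255));m=cv2.morphologyEx(m,cv2.MORPH_CLOSE,np.ones((9,9)))
n,l,st,ce=cv2.connectedComponentsWithStats(m);i=1+np.argmax(st[1:,4]);print(st[i])
cs,_=cv2.findContours((l==i).astype(np.uint8),cv2.RETR_EXTERNAL,cv2.CHAIN_APPROX_NONE)
h=cv2.convexHull(cs[0]);print(cv2.approxPolyDP(h,4,True)[:,0].tolist())
```

```text
1.275 [0.49268686 0.3609985  0.20099865] [-0.85690541  0.40294599  0.16080336  1.75504201 -0.07582298  0.99019693
  0.54231653] [-0.52481665  0.2713501  -0.19708557]
[ 314  174   45   64 1619]
[[358, 175], [355, 237], [314, 237], [314, 174]]
```

View pics/w1.png

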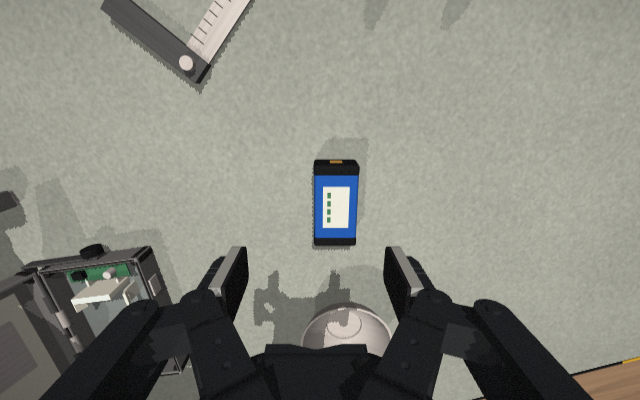

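Run:
```python
from h import *
t=cv2.imread("pics/w1.png")
cv2.imwrite("pics/w1z.png",cv2.resize(t[150:255,290:385],None,fx=5.6,fy=5.6,interpolation=cv2.INTER_CUBIC))
P=optics.camera_params("wrist")
for p in [(314,174),(358,175),(355,237),(314,237)]: print(ray(P,*p,.034))
```

```text
[0.48846953 0.36039219 0.034     ]
[0.50672274 0.40567378 0.034     ]
[0.57813559 0.37880349 0.034     ]
[0.56091249 0.33298564 0.034     ]
```

View pics/w1z.png

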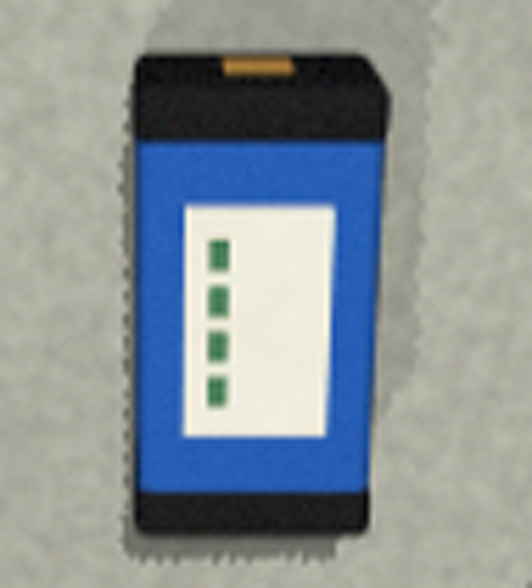

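Run:
```python
from h import *
P=optics.camera_params("wrist");s=status.state()
a=ray(P,290+259.5/5.6,150+205/5.6,.034);b=ray(P,290+255.5/5.6,150+436/5.6,.034)
print(a,b,(a+b)/2)
c=np.mean([ray(P,290+u/5.6,150+v/5.6,.034) for u,v in [(136,141),(136,493),(368,493),(379,141)]],0);print(c)
R=Rn.from_quat(s["ee_rot"]).as_matrix()
for q in((a+b)/2,c): print(R.T@(np.array([q[0],q[1],.002])-s["tool_pos"]))
```

```text
[0.51096277 0.37873622 0.034     ] [0.55869581 0.36112222 0.034     ] [0.53482929 0.36992922 0.034     ]
[0.53467311 0.36937096 0.034     ]
[0.02243075 0.03759715 0.19904572]
[0.02185322 0.03764722 0.19904561]
```

Call:
jog_arm([
  [[0.022, 0.037, 0.05, 0, 0, 0], [0.022, 0.037, 0.1, 0, 0, 0], [0.022, 0.037, 0.15, 0, 0, 0], [0.022, 0.037, 0.185, 0, 0, 0], [0.022, 0.037, 0.199, 0, 0, 0], [0.022, 0.037, 0.199, 0, 0, 0]],
], gripper=85)

```text
time_s: 2.08
tool_pos: [0.5344, 0.3695, 0.0021]
ee_rot: [0.822, 0.569, -0.0, -0.0]
force: [-0.1, 0.2, 0.4]
finger_gap: 0.852
```

Call:
jog_arm([
  [[0, 0, 0, 0, 0, 0], [0, 0, 0, 0, 0, 0], [0, 0, 0, 0, 0, 0], [0, 0, 0, 0, 0, 0], [0, 0, 0, 0, 0, 0], [0, 0, 0, 0, 0, 0]],
], gripper=0)

```text
time_s: 2.82
tool_pos: [0.5366, 0.3696, 0.0045]
ee_rot: [0.823, 0.569, 0.002, -0.0]
force: [-0.9, 0.1, 7.2]
finger_gap: 0.578
```

Run:
```python
from h import *
s=status.state();print(s["time_s"],s["tool_pos"],s["ee_rot"],s["force"],s["finger_gap"])
t=optics.camera("wrist");cv2.imwrite("pics/w2.png",t)
```

```text
2.825 [0.53655974 0.36960587 0.00446001] [ 8.22500796e-01  5.68761228e-01  1.73702863e-03 -2.98021247e-04] [-0.86644163  0.1356598   7.17341412] 0.5775240285514553
```

View pics/w2.png

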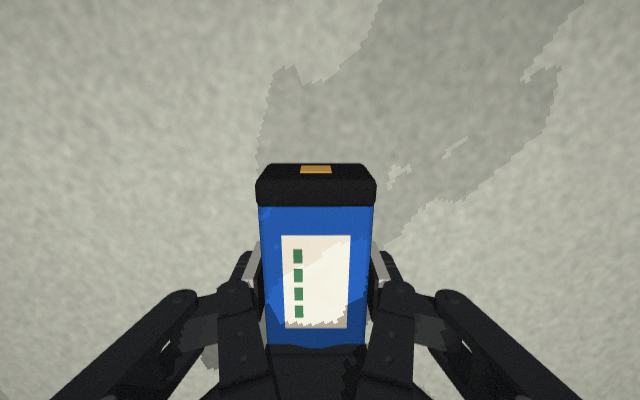

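Call:
jog_arm([
  [[0, 0, 0, 0, 0, 0], [0, 0, 0, 0, 0, 0], [0, 0, -0.003, 0, 0, 0], [0, 0, -0.007, 0, 0, 0], [0, 0, -0.007, 0, 0, 0]],
], gripper=75)

```text
time_s: 3.5
tool_pos: [0.5357, 0.3687, 0.0098]
ee_rot: [0.823, 0.569, 0.0, -0.0]
force: [0.2, -0.2, -0.3]
finger_gap: 0.752
```

Call:
jog_arm([
  [[0, 0, 0, 0, 0, 0], [0, 0, 0, 0, 0, 0], [0, 0, 0, 0, 0, 0], [0, 0, 0, 0, 0, 0], [0, 0, 0, 0, 0, 0]],
], gripper=0)

```text
time_s: 4.12
tool_pos: [0.5358, 0.3689, 0.0098]
ee_rot: [0.822, 0.569, 0.001, -0.0]
force: [0.0, 1.1, 5.1]
finger_gap: 0.57
```

Run:
```python
from h import *
s=status.state();print(s["time_s"],s["tool_pos"],s["ee_rot"],s["force"],s["finger_gap"])
t=optics.camera("wrist");cv2.imwrite("pics/w3.png",t)
P=optics.camera_params("wrist")
for u,v in [(316,236),(316,328)]:print(ray(P,u,v,.034))
```

```text
4.125 [0.53581693 0.36892343 0.00983806] [ 8.22493519e-01  5.68774166e-01  5.90031865e-04 -1.07605828e-04] [0.03790556 1.12274036 5.05531614] 0.5703524899052469
[0.51438935 0.37625318 0.034     ]
[0.56356238 0.35769082 0.034     ]
```

View pics/w3.png

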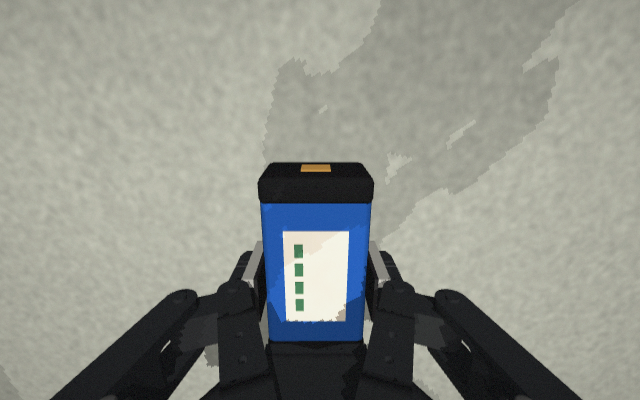

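Call:
jog_arm([
  [[0, 0, -0.06, 0, 0, 0], [0, 0, -0.12, 0, 0, 0], [-0.04, 0.02, -0.17, 0, 0, -0.07], [-0.09, 0.05, -0.21, 0, 0, -0.14], [-0.291, 0.189, -0.25, 0, 0, -0.14], [-0.291, 0.189, -0.25, 0, 0, -0.14], [-0.291, 0.189, -0.25, 0, 0, -0.14], [-0.291, 0.189, -0.25, 0, 0, -0.14], [-0.291, 0.189, -0.25, 0, 0, -0.14], [-0.291, 0.189, -0.25, 0, 0, -0.14]],
])

```text
time_s: 5.42
tool_pos: [0.6088, 0.0288, 0.2584]
ee_rot: [0.781, 0.624, -0.001, -0.001]
force: [-0.2, 0.2, -2.8]
finger_gap: 0.565
```

Run:
```python
from h import *
s=status.state();P=optics.camera_params("wrist");print(s["time_s"],s["tool_pos"],s["ee_rot"],s["joints"],s["force"],s["finger_gap"])
t=optics.camera("wrist");cv2.imwrite("pics/w4.png",t);cv2.imwrite("pics/w4z.png",cv2.resize(t[40:270,200:460],None,fx=2.6,fy=2.6,interpolation=cv2.INTER_CUBIC))
np.save("P4.npy",P)
```

```text
5.425 [0.60884595 0.02882785 0.25840433] [ 7.81279448e-01  6.24180780e-01 -7.02049639e-04 -5.34689943e-04] [-0.34011452  0.34991607  0.24760182  1.70078395 -0.09437355  1.10430796
  1.28389681] [-0.23861785  0.23584285 -2.84385532] 0.5646577874109859
```

View pics/w4.png

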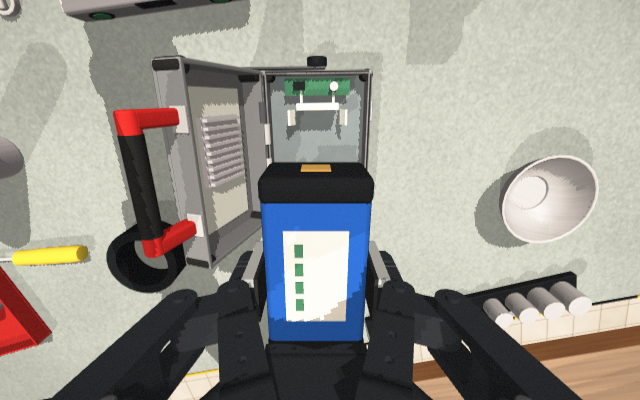

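View pics/w4z.png

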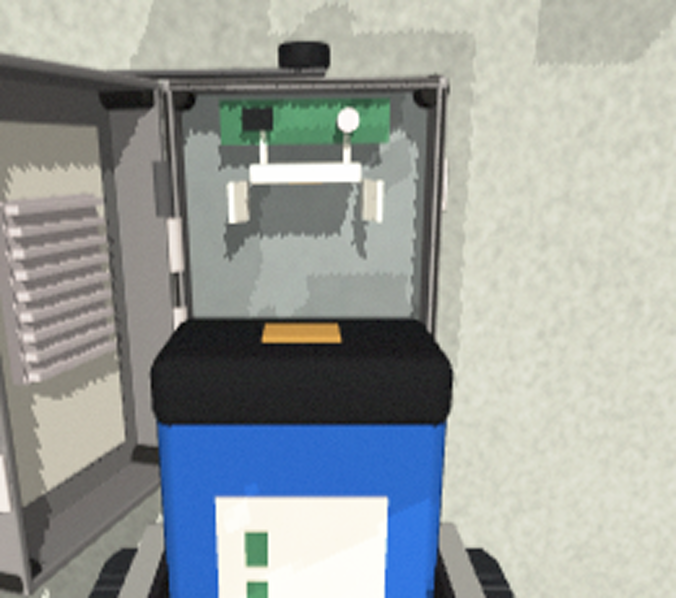

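Run:
```python
from h import *
P=np.load("P4.npy",allow_pickle=True).item()
z=lambda u,v,h:ray(P,200+u/2.6,40+v/2.6,h)
print("block L,R",z(250,173,.048),z(361,173,.048),"mid",z(305.5,173,.048), "near/far", z(305,163,.048),z(305,184,.048))
for a in [(440,82),(445,88),(436,200),(434,300),(165,85),(160,90)]: print(a,z(*a,.034))
```

```text
block L,R [0.5320915  0.02170572 0.048     ] [0.54318212 0.07053985 0.048     ] mid [0.5376374  0.04612539 0.048     ] near/far [0.53339634 0.04684866 0.048     ] [0.54223717 0.04485896 0.048     ]
(440, 82) [0.51308541 0.11405521 0.034     ]
(445, 88) [0.51606559 0.11585426 0.034     ]
(436, 200) [0.56364275 0.10376615 0.034     ]
(434, 300) [0.61064125 0.09490223 0.034     ]
(165, 85) [ 0.48672454 -0.00758312  0.034     ]
(160, 90) [ 0.48823743 -0.01037797  0.034     ]
```

Call:
jog_arm([
  [[0.0, 0.06, 0, 0, 0, 0], [0.0, 0.1, 0, 0, 0, 0], [0.0, 0.1, 0, 0, 0, 0]],
])

```text
time_s: 5.85
tool_pos: [0.7083, 0.0096, 0.2571]
ee_rot: [0.78, 0.626, -0.001, -0.001]
force: [-1.3, 0.3, -2.8]
finger_gap: 0.576
```

Run:
```python
from h import *
s=status.state();P=optics.camera_params("wrist");print(s["time_s"],s["tool_pos"],s["ee_rot"],s["joints"],s["force"],s["finger_gap"])
t=optics.camera("wrist");cv2.imwrite("pics/w5.png",t);cv2.imwrite("pics/w5z.png",cv2.resize(t[0:230,200:460],None,fx=2.6,fy=2.6,interpolation=cv2.INTER_CUBIC))
np.save("P5.npy",P)
```

```text
5.85 [0.70825296 0.0096282  0.25712927] [ 7.79979051e-01  6.25804973e-01 -7.28065614e-04 -5.35446273e-04] [-0.27123076  0.52317738  0.25746524  1.44755282 -0.13746111  1.19034692
  1.35690302] [-1.29072774  0.32146265 -2.82134822] 0.5758447427972637
```

View pics/w5z.png

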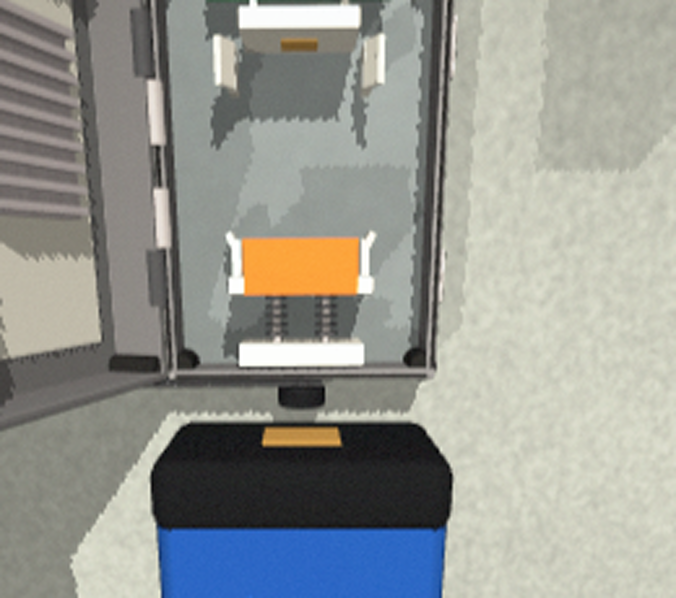

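Run:
```python
from h import *
P=np.load("P5.npy",allow_pickle=True).item()
z=lambda u,v,h:ray(P,200+u/2.6,v/2.6,h)
b=z(300.5,27,.048); b1=z(240,27,.048);b2=z(361,27,.048)
h=z(301,238,.058);h1=z(243,238,.058);h2=z(359,238,.058)
print("block",b,"hooktip",h, np.linalg.norm((b-h)[:2]),"exp .081"); print(np.linalg.norm(b2-b1),np.linalg.norm(h2-h1))
d=(b-h)[:2];print("yaw block-hook",np.degrees(np.arctan2(d[1],d[0])))
for p,q in((b1,b2),(h1,h2)):
    e=(p-q)[:2];print("yaw edge",np.degrees(np.arctan2(e[1],e[0]))+90)
c=[z(435,370,.034),z(170,373,.034)];print(c)
e=(z(448,0,.034)-z(435,370,.034))[:2];print("rim yaw",np.degrees(np.arctan2(e[1],e[0])))
```

```text
block [0.54123095 0.04563203 0.048     ] hooktip [0.6205927  0.02819514 0.058     ] 0.08125474064809635 exp .081
0.04937805055758604 0.049874460721053795
yaw block-hook 167.60821147277667
yaw edge -12.579290992585953
yaw edge -12.558933273984792
[array([0.69312646, 0.07870849, 0.034     ]), array([ 0.66656598, -0.0473377 ,  0.034     ])]
rim yaw 168.6955675990696
```

Call:
jog_arm([
  [[0, -0.05, 0.02, 0, 0, 0], [0, -0.1, 0.04, 0.15, 0, 0], [0, -0.15, 0.06, 0.3, 0, 0], [-0.001, -0.181, 0.08, 0.454, 0, 0], [-0.001, -0.181, 0.107, 0.454, 0, 0], [-0.001, -0.181, 0.107, 0.454, 0, 0], [-0.001, -0.181, 0.107, 0.454, 0, 0]],
])

```text
time_s: 6.78
tool_pos: [0.5303, 0.0472, 0.1534]
ee_rot: [0.76, 0.61, -0.14, -0.175]
force: [-0.3, 0.8, -2.1]
finger_gap: 0.574
```

```bash
cat >> h.py <<'E'
seat=np.array([.590,.035,.008]); yaw=np.radians(167.5)
L=np.array([[np.cos(yaw),-np.sin(yaw),0],[np.sin(yaw),np.cos(yaw),0],[0,0,1]])
def rep():
    s=status.state();R=Rn.from_quat(s["ee_rot"]).as_matrix()
    tc=L.T@(s["tool_pos"]-seat); pc=tc-.0072*(L.T@R[:,2])
    RL=L.T@R
    print("t",s["time_s"],"tcpL",(tc*1e3).round(1),"packL",(pc*1e3).round(1),"tiltdeg",np.degrees(np.arctan2(RL[0,2],-RL[2,2])).round(2),"xaxisL",RL[:,0].round(4),"F lamp",(L.T@s["force"]).round(1),"gap",round(s["finger_gap"],3))
    return s,R
E
python3 - <<'E'
from h import *
s,R=rep();print(s["joints"])
cv2.imwrite("pics/w6.png",optics.camera("wrist"));t=optics.camera("scene");cv2.imwrite("pics/s6.png",cv2.resize(t[100:260,260:460],None,fx=3.7,fy=3.7,interpolation=cv2.INTER_CUBIC))
E
```

```text
t 6.775 tcpL [ 60.9   1.  145.4] packL [ 57.7   1.  151.9] tiltdeg 25.94 xaxisL [-1.3e-03 -1.0e+00  8.0e-04] F lamp [ 0.5 -0.7 -2.1] gap 0.574
[-0.25407688  0.58568924  0.19575102  1.67129095 -0.23836984  1.342051
  1.39236789]
```

View pics/w6.png

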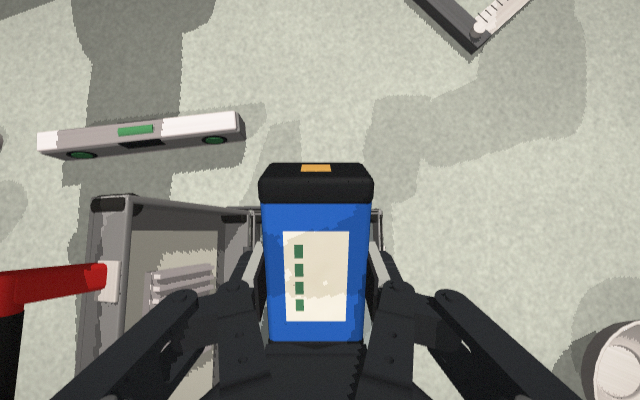

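View pics/s6.png

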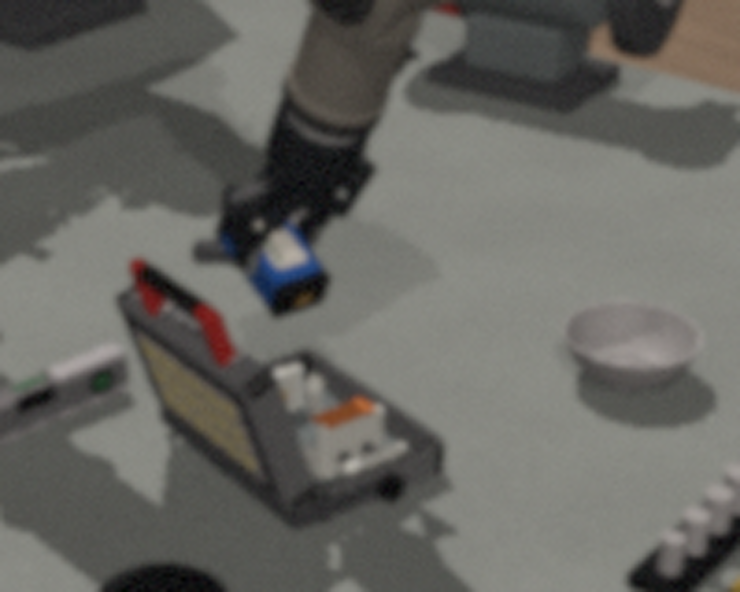

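Call:
jog_arm([
  [[0.001, 0.012, 0.025, 0, 0, 0], [0.001, 0.025, 0.05, 0, 0, 0], [0.001, 0.037, 0.074, 0, 0, 0], [0.001, 0.037, 0.074, 0, 0, 0]],
])

```text
time_s: 7.38
tool_pos: [0.5304, 0.0472, 0.0691]
ee_rot: [0.76, 0.609, -0.142, -0.176]
force: [-0.6, -0.3, -2.1]
finger_gap: 0.572
```

Run:
```python
from h import *
s,R=rep()
t=optics.camera("scene");cv2.imwrite("pics/s7.png",cv2.resize(t[150:250,300:400],None,fx=6,fy=6,interpolation=cv2.INTER_CUBIC))
t=optics.camera("top");cv2.imwrite("pics/t7.png",cv2.resize(t[110:220,240:380],None,fx=5.4,fy=5.4,interpolation=cv2.INTER_CUBIC))
```

```text
t 7.375 tcpL [60.8  1.  61.1] packL [57.7  1.  67.6] tiltdeg 26.13 xaxisL [-2.4e-03 -1.0e+00 -6.0e-04] F lamp [ 0.5  0.4 -2.1] gap 0.572
```

View pics/s7.png

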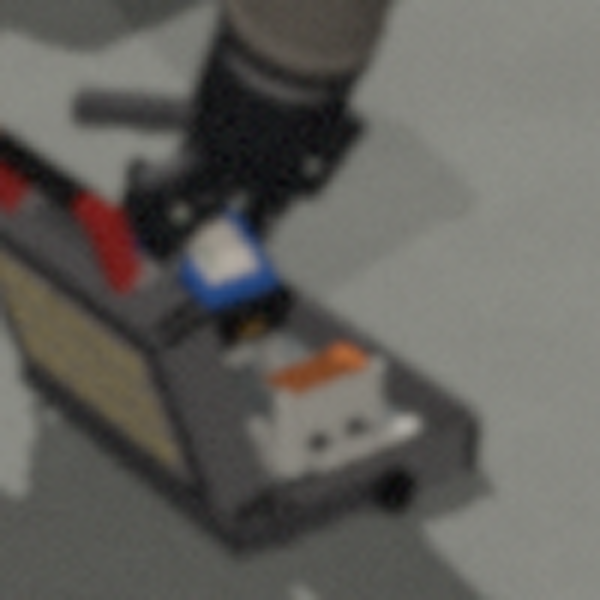

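Call:
jog_arm([
  [[0.002, 0.012, -0.002, 0, 0, 0], [0.002, 0.025, -0.002, 0, 0, 0], [0.002, 0.038, -0.002, 0, 0, 0], [0.002, 0.05, -0.002, 0, 0, 0], [0.002, 0.05, -0.002, 0, 0, 0]],
])

```text
time_s: 8.1
tool_pos: [0.5769, 0.0385, 0.0486]
ee_rot: [0.761, 0.609, -0.141, -0.176]
force: [-0.1, -0.8, -2.4]
finger_gap: 0.567
```

Run:
```python
from h import *
s,R=rep()
t=optics.camera("scene");cv2.imwrite("pics/s8.png",cv2.resize(t[150:250,300:400],None,fx=6,fy=6,interpolation=cv2.INTER_CUBIC))
t=optics.camera("top");cv2.imwrite("pics/t8.png",cv2.resize(t[110:220,240:380],None,fx=5.4,fy=5.4,interpolation=cv2.INTER_CUBIC))
```

```text
t 8.1 tcpL [13.5 -0.5 40.6] packL [10.3 -0.5 47.1] tiltdeg 26.02 xaxisL [-3.2e-03 -1.0e+00 -6.0e-04] F lamp [-0.1  0.8 -2.4] gap 0.567
```

View pics/s8.png

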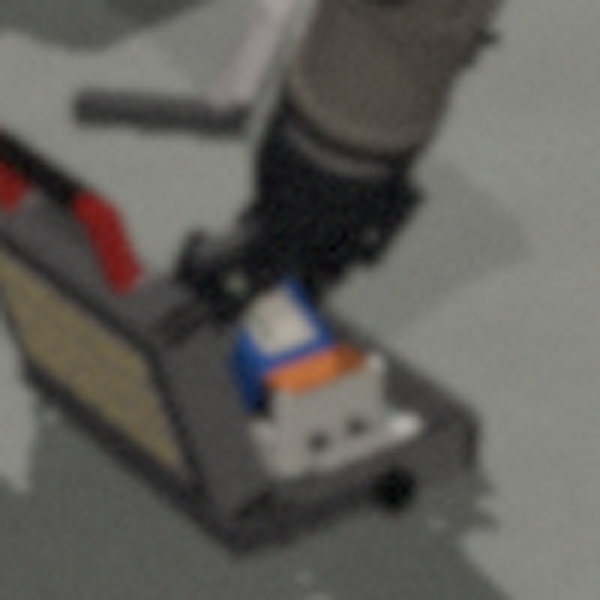

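View pics/t8.png

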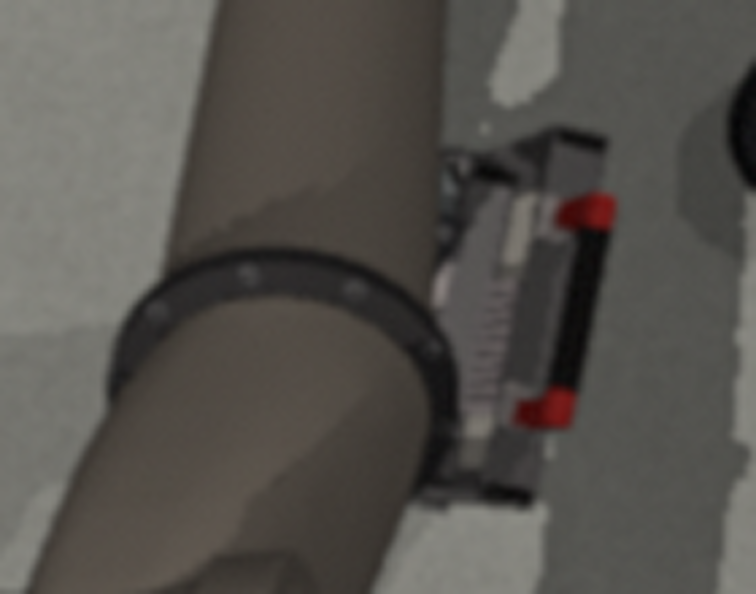

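Call:
jog_arm([
  [[0, 0.006, 0, 0, 0, 0], [0, 0.013, 0, 0, 0, 0], [0, 0.02, 0, 0, 0, 0], [0, 0.02, 0, 0, 0, 0], [0, 0.02, 0, 0, 0, 0]],
])

```text
time_s: 8.82
tool_pos: [0.5923, 0.0356, 0.0403]
ee_rot: [0.76, 0.609, -0.142, -0.177]
force: [-6.5, 2.0, -0.6]
finger_gap: 0.575
```

Run:
```python
from h import *
s,R=rep()
t=optics.camera("scene");cv2.imwrite("pics/s9.png",cv2.resize(t[150:250,300:400],None,fx=6,fy=6,interpolation=cv2.INTER_CUBIC))
t=optics.camera("wrist");cv2.imwrite("pics/w9.png",t)
```

```text
t 8.825 tcpL [-2.1 -1.1 32.3] packL [-5.3 -1.1 38.8] tiltdeg 26.24 xaxisL [-2.1e-03 -1.0e+00 -1.0e-04] F lamp [ 6.8 -0.5 -0.6] gap 0.575
```

View pics/s9.png

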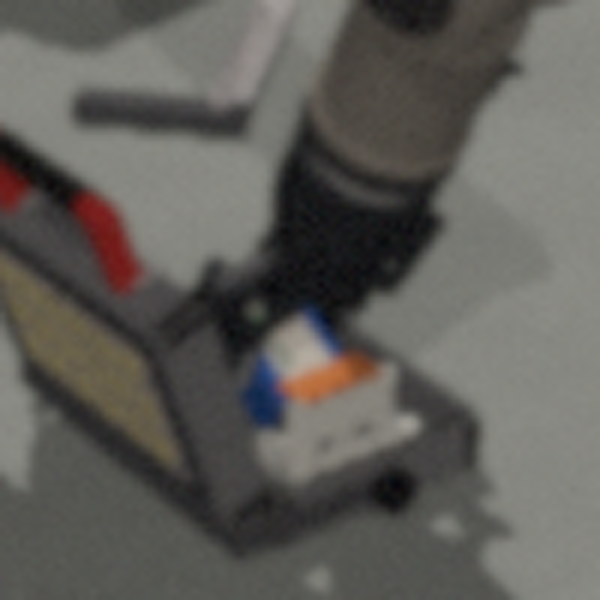

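View pics/w9.png

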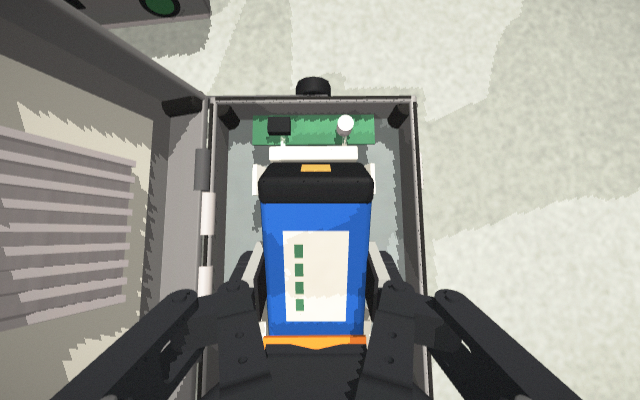

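Call:
jog_arm([
  [[-0.0005, 0.002, -0.001, 0, 0, 0], [-0.0005, 0.0036, 0.0016, -0.072, 0, 0], [-0.001, 0.0052, 0.0041, -0.144, 0, 0], [-0.001, 0.0072, 0.0067, -0.214, 0, 0], [-0.001, 0.0096, 0.0092, -0.284, 0, 0], [-0.001, 0.0096, 0.0092, -0.284, 0, 0]],
])

```text
time_s: 9.68
tool_pos: [0.5944, 0.0341, 0.0272]
ee_rot: [0.777, 0.623, -0.055, -0.068]
force: [-6.0, 2.4, -5.5]
finger_gap: 0.574
```

Run:
```python
from h import *
s,R=rep()
t=optics.camera("wrist");cv2.imwrite("pics/w10.png",t)
```

```text
t 9.675 tcpL [-4.5 -0.1 19.2] packL [-5.7 -0.1 26.3] tiltdeg 10.08 xaxisL [-1.2e-03 -1.0e+00 -7.0e-04] F lamp [ 6.4 -1.  -5.5] gap 0.574
```

View pics/w10.png

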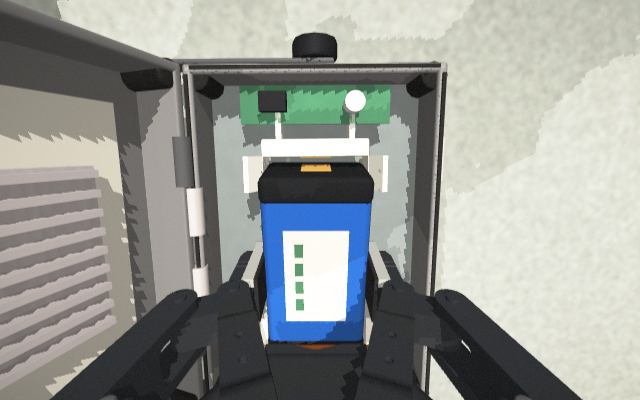

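Call:
jog_arm([
  [[0, 0.002, 0.002, -0.05, 0, 0], [0, 0.0043, 0.0042, -0.106, 0, 0], [0, 0.0055, 0.0062, -0.14, 0, 0], [0, 0.0065, 0.0081, -0.176, 0, 0], [0, 0.0065, 0.0081, -0.176, 0, 0], [0, 0.0065, 0.0081, -0.176, 0, 0]],
])

```text
time_s: 10.48
tool_pos: [0.6002, 0.0327, 0.0181]
ee_rot: [0.78, 0.625, -0.0, 0.0]
force: [-5.7, 1.2, -2.0]
finger_gap: 0.571
```

Run:
```python
from h import *
s,R=rep()
t=optics.camera("wrist");cv2.imwrite("pics/w11.png",t)
```

```text
t 10.475 tcpL [-10.4   0.   10.1] packL [-10.4   0.   17.3] tiltdeg -0.01 xaxisL [-1.5e-03 -1.0e+00 -8.0e-04] F lamp [ 5.8  0.  -2. ] gap 0.571
```

View pics/w11.png

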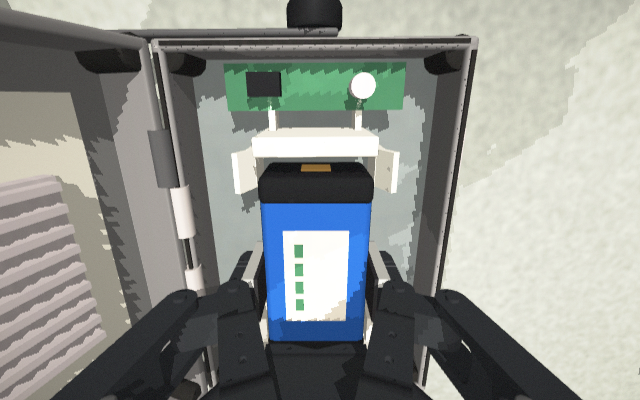

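Call:
jog_arm([
  [[0, -0.004, 0.0005, 0, 0, 0], [0, -0.008, 0.001, 0, 0, 0], [0, -0.011, 0.0015, 0, 0, 0], [0, -0.011, 0.0015, 0, 0, 0], [0, -0.011, 0.0015, 0, 0, 0]],
])

```text
time_s: 11.15
tool_pos: [0.5924, 0.0345, 0.0179]
ee_rot: [0.781, 0.625, 0.002, 0.002]
force: [-5.0, 1.9, 6.3]
finger_gap: 0.571
```

Run:
```python
from h import *
s,R=rep()
```

```text
t 11.15 tcpL [-2.5 -0.   9.9] packL [-2.4 -0.  17.1] tiltdeg -0.34 xaxisL [-2.6e-03 -1.0e+00  3.0e-04] F lamp [ 5.3 -0.8  6.3] gap 0.571
```

Call:
jog_arm([
  [[0, -0.002, -0.0005, 0, 0, 0], [0, -0.004, -0.0005, 0, 0, 0], [0, -0.004, -0.0005, 0, 0, 0], [0, -0.004, -0.0005, 0, 0, 0]],
])

```text
time_s: 11.65
tool_pos: [0.591, 0.0348, 0.0182]
ee_rot: [0.781, 0.625, 0.004, 0.004]
force: [5.1, -0.4, -5.3]
finger_gap: 0.573
```

Run:
```python
from h import *
s,R=rep()
t=optics.camera("wrist");cv2.imwrite("pics/w12.png",t)
```

```text
t 11.65 tcpL [-1.  -0.1 10.2] packL [-0.9 -0.1 17.4] tiltdeg -0.63 xaxisL [-2.4e-03 -1.0e+00  5.0e-04] F lamp [-5.  -0.7 -5.3] gap 0.573
```

View pics/w12.png

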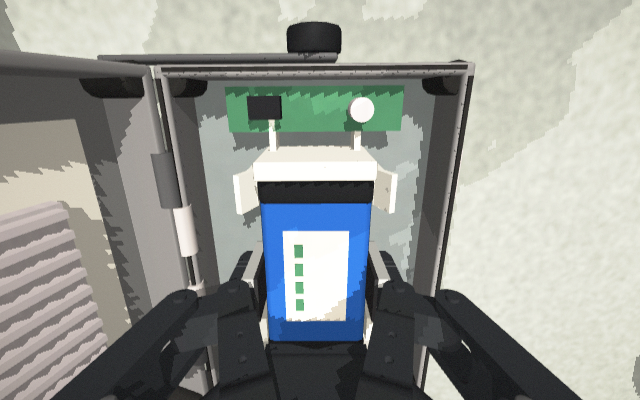

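Call:
jog_arm([
  [[0, 0.001, 0, 0, 0, 0], [0, 0.001, 0, 0, 0, 0], [0, 0.001, 0, 0, 0, 0], [0, 0.001, 0, 0, 0, 0]],
], gripper=78)

```text
time_s: 12.2
tool_pos: [0.5894, 0.035, 0.0181]
ee_rot: [0.781, 0.625, 0.002, 0.002]
force: [-0.2, 0.1, 0.6]
finger_gap: 0.782
```

Call:
jog_arm([
  [[0, 0, -0.03, 0, 0, 0], [0, 0, -0.07, 0, 0, 0], [0, 0, -0.12, 0, 0, 0], [0, 0.03, -0.18, 0, 0, 0], [0, 0.08, -0.23, 0, 0, 0], [0, 0.1, -0.24, 0, 0, 0], [0, 0.1, -0.24, 0, 0, 0]],
])

```text
time_s: 13.08
tool_pos: [0.6877, 0.0126, 0.2602]
ee_rot: [0.781, 0.624, 0.003, 0.004]
force: [0.8, -0.3, -0.6]
finger_gap: 0.778
```

Run:
```python
from h import *
s,R=rep();P=optics.camera_params("wrist");np.save("P13.npy",P)
t=optics.camera("wrist");cv2.imwrite("pics/w13.png",t)
```

```text
t 13.075 tcpL [-100.2    0.8  252.2] packL [-100.1    0.8  259.4] tiltdeg -0.57 xaxisL [-3.8e-03 -1.0e+00  5.0e-04] F lamp [-0.9  0.1 -0.6] gap 0.778
```

View pics/w13.png

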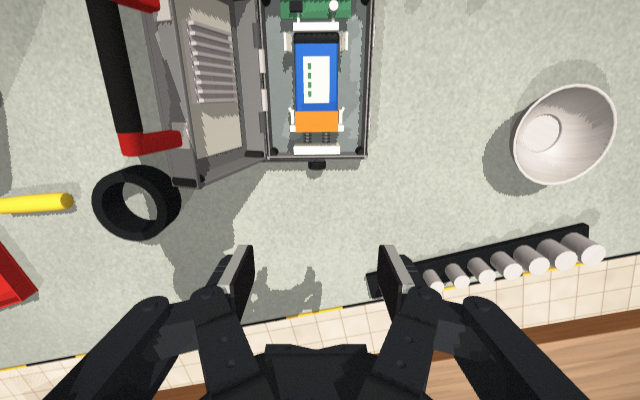

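Run:
```python
from h import *
P=np.load("P13.npy",allow_pickle=True).item();t=cv2.imread("pics/w13.png")
cv2.imwrite("pics/w13z.png",cv2.resize(t[0:180,240:390],None,fx=3.3,fy=3.3,interpolation=cv2.INTER_CUBIC))
T=optics.camera_params("top");P4=np.load("P4.npy",allow_pickle=True).item()
def plane(Q,u,v):
    c=-Q["R"].T@Q["t"]; d=Q["R"].T@np.array([(u-Q["cx"])/Q["fx"],(v-Q["cy"])/Q["fy"],1])
    n=np.cross(d,L[:,0]);n/=np.linalg.norm(n);return n,n@c
A=[];B=[]
for Q,u,v in((T,347.4,167.4),(P4,136,185)):
    n,b=plane(Q,u,v);A.append(L.T@n);B.append(b-n@seat)
A=np.array(A);print(np.linalg.solve(A[:,1:],B))
yz=np.linalg.solve(A[:,1:],B)-[.065,.026];print(np.hypot(*yz),np.degrees(np.arctan2(yz[1],yz[0])))
```

```text
[0.13519703 0.18987948]
0.17828097197446385 66.8123494202525
```

View pics/w13z.png

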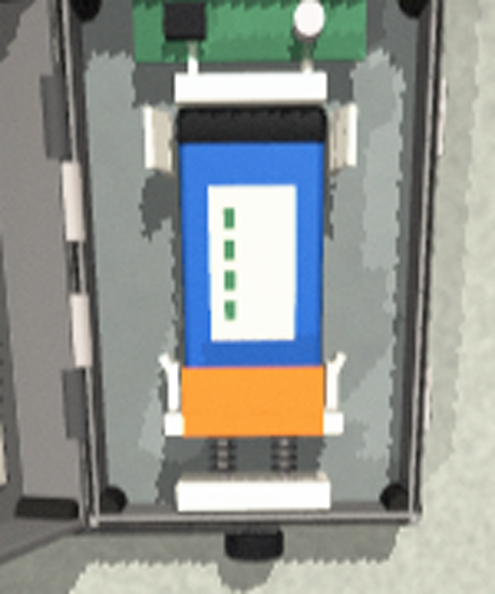

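Run:
```python
from h import *
P=np.load("P13.npy",allow_pickle=True).item()
z=lambda u,v,h:ray(P,240+u/3.3,v/3.3,h)
print(L.T@(z(252.5,263,.042)-seat)); a=z(251.5,185,.042)-z(253,341,.042);print(np.degrees(np.arctan2(a[1],a[0])),np.linalg.norm(a))
print("block top edge",L.T@(z(251,101,.048)-seat))
s,R=rep()
b=seat+L@np.array([0,.134,.194-.008]);print(b)
```

```text
[0.00019227 0.00019602 0.034     ]
167.89323256302666 0.05108469580811945
block top edge [0.04946583 0.0005389  0.04      ]
t 13.125 tcpL [-98.2   0.7 250.5] packL [-98.2   0.7 257.7] tiltdeg -0.36 xaxisL [-0.0034 -1.     -0.    ] F lamp [-0.1  0.4 -0.4] gap 0.779
[ 0.56099709 -0.09582366  0.194     ]
```

Call:
jog_arm([
  [[-0.04, -0.03, 0, 0, 0, 0], [-0.08, -0.06, 0, 0, 0, 0], [-0.133, -0.098, 0, 0, 0, 0], [-0.133, -0.098, 0, 0, 0, 0], [-0.133, -0.098, 0, 0, 0, 0]],
], gripper=55)

```text
time_s: 13.75
tool_pos: [0.5599, -0.094, 0.2574]
ee_rot: [0.781, 0.625, 0.002, 0.002]
force: [0.8, 0.3, 1.0]
finger_gap: 0.55
```

Run:
```python
from h import *
s,R=rep();P=optics.camera_params("wrist");np.save("P14.npy",P)
t=optics.camera("wrist");cv2.imwrite("pics/w14.png",t)
for z in(.188,.192,.196,.2): print(z,proj(P,seat+L@np.array([0,.134,z-.008])))
```

```text
t 13.75 tcpL [  1.5 132.5 249.4] packL [  1.5 132.5 256.6] tiltdeg -0.27 xaxisL [-2.3e-03 -1.0e+00  8.0e-04] F lamp [-0.7 -0.5  1. ] gap 0.55
0.188 [314.82770595 209.52059823]
0.192 [314.814603   211.43041833]
0.196 [314.80104992 213.40584629]
0.2 [314.78702313 215.45032194]
```

View pics/w14.png

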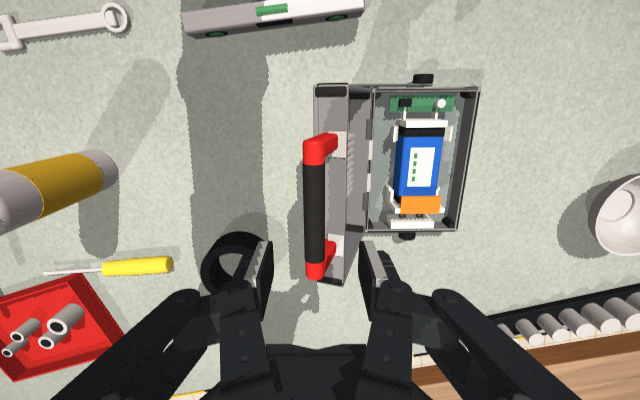

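Call:
jog_arm([
  [[-0.001, 0.0, 0.03, 0, 0, 0], [-0.001, 0.0, 0.06, 0, 0, 0], [-0.001, 0.0, 0.079, 0, 0, 0], [-0.001, 0.0, 0.079, 0, 0, 0]],
])

```text
time_s: 14.3
tool_pos: [0.5606, -0.0942, 0.1771]
ee_rot: [0.78, 0.626, 0.0, 0.001]
force: [0.1, -0.2, 1.1]
finger_gap: 0.551
```

Call:
jog_arm([
  [[0, 0, 0, 0, 0, 0], [0, 0, 0, 0, 0, 0], [0, 0, 0, 0, 0, 0], [0, 0, 0, 0, 0, 0], [0, 0, 0, 0, 0, 0], [0, 0, 0, 0, 0, 0]],
], gripper=0)

```text
time_s: 15.05
tool_pos: [0.5619, -0.0961, 0.18]
ee_rot: [0.781, 0.625, 0.003, 0.003]
force: [0.0, 0.2, 6.2]
finger_gap: 0.163
```

Run:
```python
from h import *
s,R=rep()
t=optics.camera("wrist");cv2.imwrite("pics/w15.png",t)
```

```text
t 15.05 tcpL [ -0.9 134.1 172. ] packL [ -0.9 134.1 179.2] tiltdeg -0.46 xaxisL [-2.7e-03 -1.0e+00  5.0e-04] F lamp [ 0.  -0.2  6.2] gap 0.163
```

View pics/w15.png

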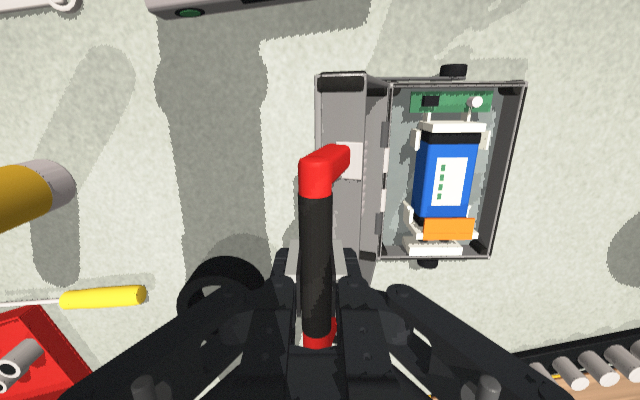

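Call:
jog_arm([
  [[0.0158, 0, -0.006, 0, 0, 0], [0.0332, 0, -0.0107, 0, 0, 0], [0.0511, 0, -0.0135, 0, 0, 0], [0.0691, 0, -0.0145, 0, 0, 0], [0.0871, 0, -0.0135, 0, 0, 0], [0.105, 0, -0.0107, 0, 0, 0], [0.1225, 0, -0.006, 0, 0, 0], [0.1393, 0, 0.0005, 0, 0, 0], [0.1393, 0, 0.0005, 0, 0, 0]],
])

```text
time_s: 16.23
tool_pos: [0.5916, 0.0416, 0.1781]
ee_rot: [0.78, 0.626, 0.002, 0.002]
force: [1.3, 2.5, 1.2]
finger_gap: 0.167
```

Run:
```python
from h import *
s,R=rep();print(s["joints"].round(2))
t=optics.camera("wrist");cv2.imwrite("pics/w16.png",t)
```

```text
t 16.225 tcpL [-1.000e-01 -6.800e+00  1.701e+02] packL [-1.000e-01 -6.800e+00  1.773e+02] tiltdeg -0.32 xaxisL [-8.e-04 -1.e+00  6.e-04] F lamp [-0.7 -2.7  1.2] gap 0.167
[-0.4   0.4   0.29  1.83 -0.14  0.92  1.31]
```

View pics/w16.png

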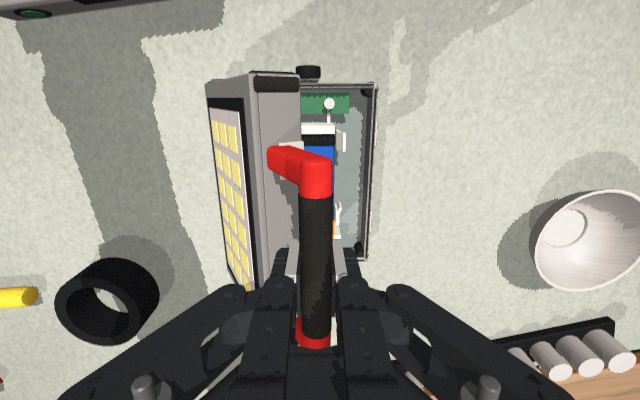

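Call:
jog_arm([
  [[0.0161, 0, 0.0082, 0, 0, 0], [0.0313, 0, 0.018, 0, 0, 0], [0.0453, 0, 0.0294, 0, 0, 0], [0.0581, 0, 0.0422, 0, 0, 0], [0.0695, 0, 0.0562, 0, 0, 0], [0.0793, 0, 0.0714, 0, 0, 0], [0.0875, 0, 0.0875, 0, 0, 0], [0.094, 0, 0.1044, 0, 0, 0], [0.0987, 0, 0.1218, 0, 0, 0], [0.0987, 0, 0.1218, 0, 0, 0]],
])

```text
time_s: 17.52
tool_pos: [0.6125, 0.1362, 0.0546]
ee_rot: [0.781, 0.625, 0.0, 0.002]
force: [-4.5, -0.9, 0.7]
finger_gap: 0.161
```

Run:
```python
from h import *
s,R=rep()
t=optics.camera("wrist");cv2.imwrite("pics/w17.png",t)
```

```text
t 17.525 tcpL [-1.000e-01 -1.036e+02  4.660e+01] packL [  -0.  -103.6   53.8] tiltdeg -0.16 xaxisL [-0.0021 -1.     -0.0019] F lamp [4.2 1.8 0.7] gap 0.161
```

View pics/w17.png

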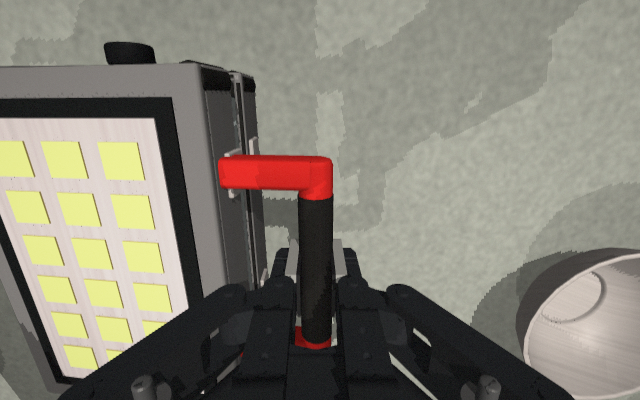

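Call:
jog_arm([
  [[0.0018, 0, 0.008, 0, 0, 0], [0.0028, 0, 0.016, 0, 0, 0], [0.0031, 0, 0.021, 0, 0, 0], [0.0031, 0, 0.0225, 0, 0, 0], [0.0031, 0, 0.0225, 0, 0, 0]],
])

```text
time_s: 18.2
tool_pos: [0.6136, 0.1393, 0.0341]
ee_rot: [0.781, 0.625, 0.001, 0.002]
force: [-5.4, -0.7, -0.3]
finger_gap: 0.16
```

Run:
```python
from h import *
s,R=rep()
t=optics.camera("wrist");cv2.imwrite("pics/w18.png",t)
```

```text
t 18.2 tcpL [  -0.5 -107.    26.1] packL [  -0.5 -107.    33.3] tiltdeg -0.23 xaxisL [-2.4e-03 -1.0e+00 -1.0e-04] F lamp [ 5.1  1.8 -0.3] gap 0.16
```

View pics/w18.png

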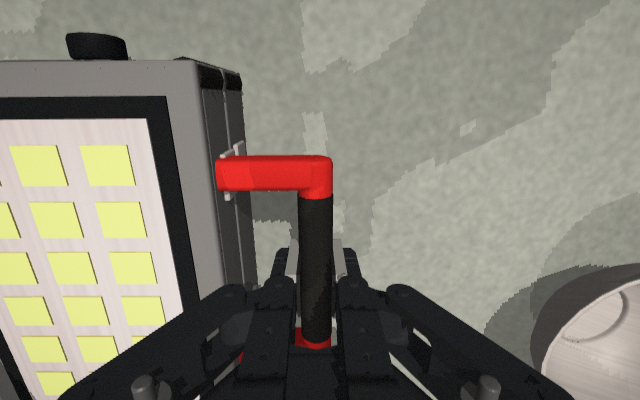

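Call:
jog_arm([
  [[0, 0, 0.001, 0, 0, 0], [0, 0, 0.002, 0, 0, 0], [0, 0, 0.003, 0, 0, 0], [0, 0, 0.003, 0, 0, 0]],
])

```text
time_s: 18.75
tool_pos: [0.6137, 0.1394, 0.0326]
ee_rot: [0.781, 0.625, 0.001, 0.001]
force: [-9.7, -1.2, 12.8]
finger_gap: 0.161
```

Run:
```python
from h import *
s,R=rep()
```

```text
t 18.75 tcpL [  -0.6 -107.1   24.6] packL [  -0.5 -107.1   31.8] tiltdeg -0.22 xaxisL [-2.5e-03 -1.0e+00  4.0e-04] F lamp [ 9.2  3.3 12.8] gap 0.161
```

Call:
jog_arm([
  [[0, 0, 0.001, 0, 0, 0], [0, 0, 0.002, 0, 0, 0], [0, 0, 0.002, 0, 0, 0]],
])

```text
time_s: 19.12
tool_pos: [0.6138, 0.1394, 0.0323]
ee_rot: [0.781, 0.625, 0.002, 0.001]
force: [-16.6, -2.5, 26.8]
finger_gap: 0.166
```

Call:
jog_arm([
  [[0, 0, 0, 0, 0, 0], [0, 0, 0, 0, 0, 0], [0, 0, 0, 0, 0, 0], [0, 0, 0, 0, 0, 0]],
], gripper=40)

```text
time_s: 19.62
tool_pos: [0.6151, 0.1392, 0.0291]
ee_rot: [0.781, 0.625, 0.002, 0.002]
force: [0.2, -0.8, 0.1]
finger_gap: 0.399
```

Run:
```python
from h import *
s,R=rep()
t=optics.camera("wrist");cv2.imwrite("pics/w19.png",t)
```

```text
t 19.625 tcpL [  -1.9 -107.1   21.1] packL [  -1.9 -107.1   28.3] tiltdeg -0.36 xaxisL [-2.8e-03 -1.0e+00  2.0e-04] F lamp [-0.3  0.8  0.1] gap 0.399
```

View pics/w19.png

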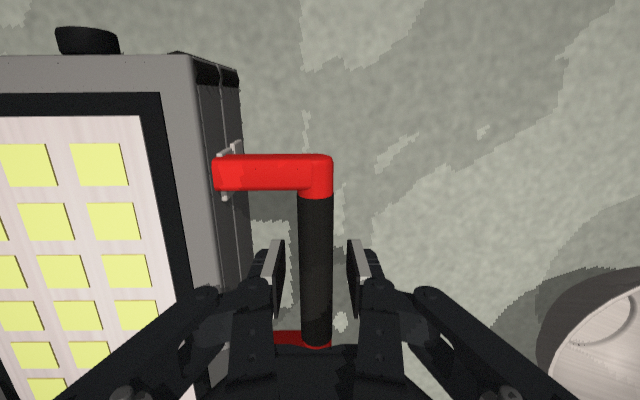

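Released. Back straight up, clear, and check.

Call:
jog_arm([
  [[0, 0, -0.03, 0, 0, 0], [0, 0, -0.07, 0, 0, 0], [0, 0, -0.12, 0, 0, 0], [0.03, 0, -0.17, 0, 0, 0], [0.08, 0, -0.2, 0, 0, 0], [0.08, 0, -0.2, 0, 0, 0]],
])

```text
time_s: 20.42
tool_pos: [0.6322, 0.224, 0.232]
ee_rot: [0.778, 0.628, 0.005, 0.002]
force: [0.1, -0.6, -1.2]
finger_gap: 0.397
```

Run:
```python
from h import *
s,R=rep()
P=optics.camera_params("wrist")
t=optics.camera("wrist");cv2.imwrite("pics/w20.png",t)
t=optics.camera("scene");cv2.imwrite("pics/s20.png",cv2.resize(t[120:260,260:440],None,fx=4.2,fy=4.2,interpolation=cv2.INTER_CUBIC))
t=optics.camera("top");cv2.imwrite("pics/t20.png",t)
```

```text
t 20.425 tcpL [  -0.3 -193.6  224. ] packL [-2.000e-01 -1.936e+02  2.312e+02] tiltdeg -0.55 xaxisL [ 0.0044 -1.      0.0062] F lamp [-0.3  0.5 -1.2] gap 0.397
```

View pics/w20.png

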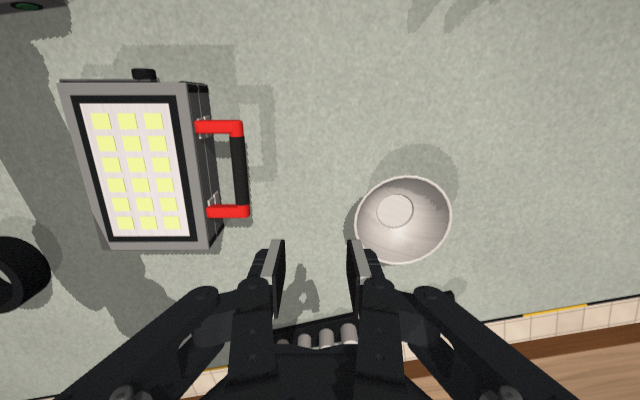

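View pics/s20.png

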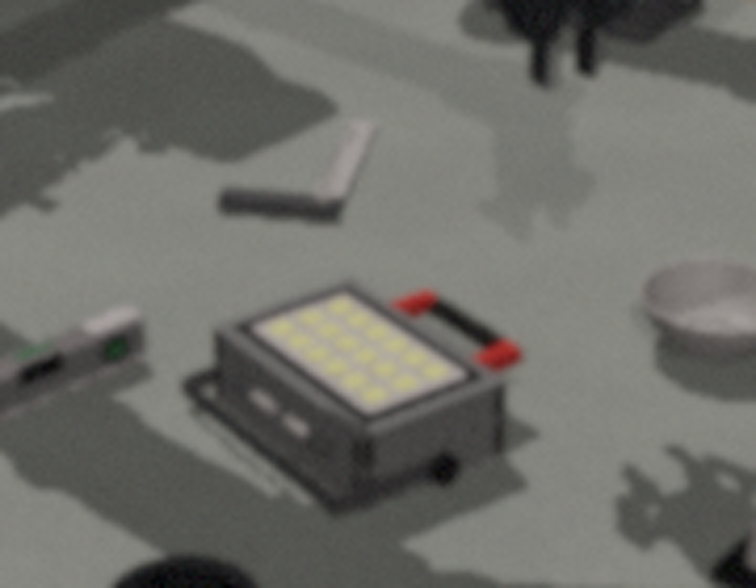

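View pics/t20.png

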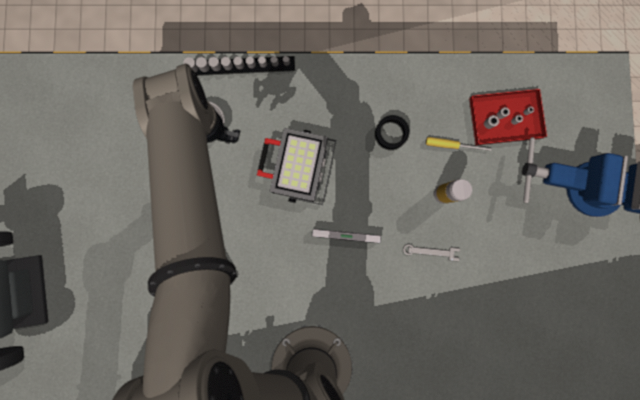

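Run:
```python
from h import *
t=cv2.imread("pics/w20.png");cv2.imwrite("pics/w20z.png",cv2.resize(t[60:260,50:260],None,fx=3.8,fy=3.0,interpolation=cv2.INTER_CUBIC))
```

```text
(no output)
```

View pics/w20z.png

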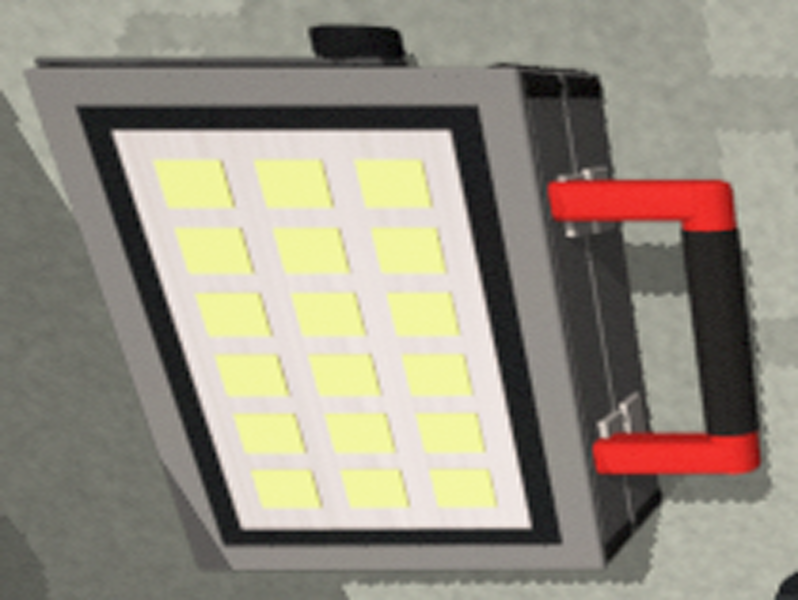

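Call:
jog_arm([
  [[-0.04, 0, 0.02, 0, 0, 0], [-0.086, 0, 0.05, 0, 0, 0], [-0.086, 0, 0.1, 0, 0, 0], [-0.086, 0, 0.14, 0, 0, 0], [-0.086, 0, 0.16, 0, 0, 0], [-0.086, 0, 0.16, 0, 0, 0]],
], gripper=0)

```text
time_s: 21.32
tool_pos: [0.6122, 0.1322, 0.0679]
ee_rot: [0.781, 0.625, 0.0, 0.002]
force: [-0.1, -0.5, 0.0]
finger_gap: 0.003
```

Run:
```python
from h import *
s,R=rep()
t=optics.camera("wrist");cv2.imwrite("pics/w21.png",t)
```

```text
t 21.325 tcpL [ -0.6 -99.7  59.9] packL [ -0.6 -99.7  67.1] tiltdeg -0.2 xaxisL [-0.0036 -1.     -0.002 ] F lamp [0.  0.5 0. ] gap 0.003
```

View pics/w21.png

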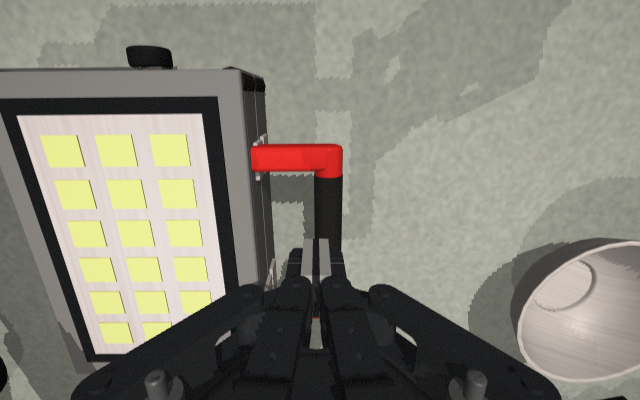

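Tool is 7 mm off the bar centre (bar at column 328); shift +7 mm and press.

Call:
jog_arm([
  [[0.007, 0, 0, 0, 0, 0], [0.0075, 0, 0.005, 0, 0, 0], [0.0075, 0, 0.009, 0, 0, 0], [0.0075, 0, 0.011, 0, 0, 0], [0.0075, 0, 0.011, 0, 0, 0]],
])

```text
time_s: 22.0
tool_pos: [0.6148, 0.1404, 0.058]
ee_rot: [0.781, 0.625, 0.002, 0.002]
force: [-0.2, -0.3, 0.3]
finger_gap: -0.003
```

Call:
jog_arm([
  [[0, 0, 0.001, 0, 0, 0], [0, 0, 0.002, 0, 0, 0], [0, 0, 0.003, 0, 0, 0], [0, 0, 0.003, 0, 0, 0]],
])

```text
time_s: 22.5
tool_pos: [0.6151, 0.1405, 0.0568]
ee_rot: [0.781, 0.625, 0.002, 0.002]
force: [-5.5, -1.1, 13.4]
finger_gap: -0.005
```

Call:
jog_arm([
  [[0, 0, 0.001, 0, 0, 0], [0, 0, 0.001, 0, 0, 0], [0, 0, -0.02, 0, 0, 0], [0, 0, -0.06, 0, 0, 0], [0, 0, -0.12, 0, 0, 0], [0.03, 0, -0.16, 0, 0, 0], [0.06, 0, -0.17, 0, 0, 0], [0.06, 0, -0.17, 0, 0, 0]],
])

```text
time_s: 23.5
tool_pos: [0.6275, 0.2031, 0.227]
ee_rot: [0.779, 0.627, 0.004, 0.002]
force: [-0.4, 0.7, -0.7]
finger_gap: 0.001
```

Run:
```python
from h import *
s,R=rep()
t=optics.camera("wrist");cv2.imwrite("pics/w22.png",t)
```

```text
t 23.5 tcpL [  -0.3 -172.3  219. ] packL [-2.000e-01 -1.723e+02  2.262e+02] tiltdeg -0.46 xaxisL [ 0.0018 -1.      0.0033] F lamp [ 0.6 -0.6 -0.7] gap 0.001
```

View pics/w22.png

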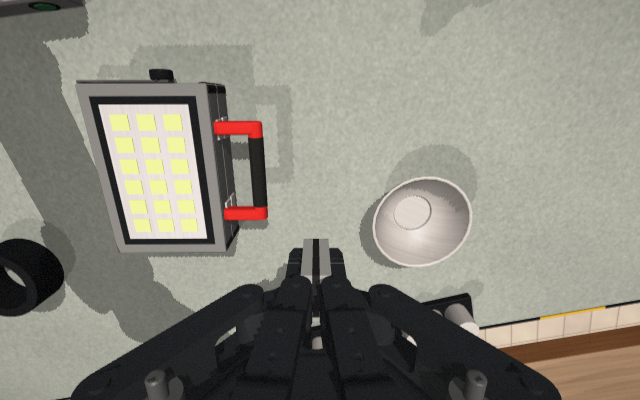

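The picture shows the head closed flat, with the handle at (258,170), the bowl unmoved and the tool clear of everything.

```bash
python3 -c "
from workcell import env
print(env.hand_in())"
```

```text
the job is handed in; nothing more can be done
None
```

The battery pack is back in its cradle, the lamp's head is closed fully home, and I handed the job in at about 23.5 s of the 67 s allowed. The hand-in gave no verdict.

- **Pack:** I slid it in 26° nose-down under the hook, pushing the contact back about 11 mm, then levelled it, eased it against the terminal block and let go. A wrist picture after release put its middle within 0.5 mm of its place along and across the lamp, turned 0.4°. I could not check it again once the head was shut.
- **Head:** I swung it over by the handle, then pressed the bar with the shut fingers. They met a hard stop (13 N) at 57 mm above the bench, which is where the top of the bar should be when closed.
- **Other things and robot:** In the last pictures the tool is clear of everything and the other things on the bench look unmoved, though I did not measure their positions. In the last overhead picture the arm covered the try square and most of the bowl; other views showed them in place.
- **Disagreements:** While I gripped the bar, the arm's readings put it about 4 mm lower than it should be when closed. I put that down to the bar slipping in the grip, and the press on top gave the right height. My first handle fix was also about 6 mm too far from the hinge, so I used the given radius instead.

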